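# Shut the rivet box and drop its latch

### The job

Shut the sliding lid of the blue rivet box and latch it: lift the latch bar by its red handle, draw the lid along so that the bar's yellow tooth passes over the block of the keeper, and let the tooth drop fully home into the keeper's notch, then let go. The keeper has been shifted in its adjusting slot, so feel for the notch gently without forcing the tooth against the keeper, and leave the hammer, the setter and the snips where they lie.

Things in the scene. Friction and masses are not known exactly. Their poses are not given: they have to be found in the camera images.
- rivet_box: Blue open steel box fixed on the granite slab (slab top 20 mm above the bench), 160 (x) x 260 (y) x 64 mm high, with an aluminium sliding lid on top. Origin: centre of its underside. Its y axis is the way the lid slides SHUT; z up. Lid top 77 mm above the origin. The box may be turned on the slab.
- lid (a joint): Travel (m) of the sliding lid, which carries the latch bar: 0 = tooth over the notch if the keeper were in its middle position; positive = open (towards -y of the box), up to 0.125; negative = beyond, to -0.03. About 1.2 N of friction; stays where left; mass about 0.5 kg.
- bar (a joint): Angle (rad) of the latch bar, hinged on the lid by a pin along the box's x at (0, 30 mm - lid travel, 95 mm) in the box's frame. 0 = level, lowest, on its stop: so it hangs with the lid open, and so it lies with the tooth home in the notch. Positive = tooth end (+y) raised, to 0.9; falls by its weight (about 0.37 kg) when let go. Tooth resting on the keeper's block: about 0.09.
- handle (a point): Centre of the latch bar's red round cross handle: 14 mm diameter, 56 mm long, along the box's x, on a central stem 8 mm thick (y), 12 mm wide (x). 85 mm from the pin towards +y and 42 mm above it when level; the bar's top lies 36 mm below this point. To be pinched from above, fingers on its -y and +y sides.
- tooth: Yellow tooth under the free end of the bar, 16 (x) x 12 (y) x 24 mm high. Origin: centre of its lower face; 175 mm from the pin towards +y and 28 mm below the pin when level. Its axes are those of the box when level.
- keeper_post: Blue block, 50 x 120 (y) x 50 mm high, fixed to the +y end of the box; it carries the dark steel keeper, 26 mm wide (x), on a rubber mount that yields along y about 1 mm per 8 N. Origin: middle of its lower edge at the box, at (0, 130, 0) mm in the box's frame. Tooth against keeper must stay under 15 N.
- hammer: Bystander: loose wooden-handled hammer lying on the slab beyond the box, 280 mm long. Origin near its middle.
- setter: Bystander: loose steel rivet setter standing on the slab on the robot's side of the box, 28 mm foot, 68 mm high. Origin: centre of its foot.
- snips: Bystander: loose orange-handled thread snips lying on the slab on the robot's side of the box, 95 mm long, 9 mm high. Origin: underside near the middle.
- notch_nominal (a point): Mid-slot mark on the post, middle of the notch floor if the keeper were centred; the keeper really sits up to 16 mm off along y, not measured: feel for it. Along +y the keeper has a square-faced flat block 46 mm long, top 82 mm above the box's origin; the notch, 17 mm long, 16.5 mm deep; a rear stop 11 mm long, 14 mm higher than the block's top.

How it is judged:
By the outcome, as a careful person would: the job done as asked, in the order asked, and still so for the second after the job is handed in, with the robot touching nothing.
It also fails if it takes over 40 s, if anything falls off the work surface, if the arm or the gripper's body presses on something with over 40 N, if the wrist force passes 120 N, or if a joint passes its speed limit or range.

### The arm

A 6-joint arm with a two-finger parallel gripper is mounted at the origin on the work surface. World frame = base frame: x ahead of the robot, y to its left, z up, the work surface at z = 0. Lengths are in m, angles in degrees, forces in N, time in s.
With the tool pointing down it reaches from about 0.25 to 0.8 m from the base axis. Payload 3.9 kg.
Tool frame: the origin (TCP) lies at the very end of the fingers, on their centre line; the grasp point (between the pads) lies 19 mm behind it (hold_point_z is the distance from the TCP to the grasp point, in m); y points along the fingers, z is the direction in which the jaws open and shut, and the axes are right-handed (so a half turn about y gives the same grasp; the last joint's range is limited). The gripper opens to 85 mm and grips with 20 to 120 N. Pads are 22 mm wide; open, the fingers measure 114 mm over their backs; the gripper's body (76 mm by 85 mm) begins 54 mm behind the grasp point. The pads swing forward as they close: fully open they stand 13 mm farther back than shut.
Start: joints at [-75.516, 14.897, -7.913, 67.191, 0, 90], TCP at [0.131, -0.508, 0.231] pointing down, gripper open.
Joint ranges: [-159.42, 159.42], [-47.68, 98.78], [-73.54, 78.23], [-108.79, 121.32], [-90, 84.71], [-180, 180]. Speed limits (degrees/s): [147.25, 147.25, 180, 180, 180, 180].

### API

Orientations are given as [roll, pitch, yaw] about the fixed x, y, z axes, in that order (R = Rz(yaw) Ry(pitch) Rx(roll)).
In Python, from workcell import * gives the robot as it stands. The module is installed in compiled form; this text tells all that it offers.
- The arm moves only by the tool apply_moves, never from a script. Its argument "increments" is one flat list of numbers, 5 for each row, row after row: the finger opening in mm, from 0 to 85.4, then the shift along the tool's x, y, z in units of 25 mm (1.0 is 25 mm), then the turn about the tool's y in units of 6 degrees (1.0 is 6 degrees). In form: [jaw, dx, dy, dz, turn, jaw, dx, dy, dz, turn, ...]. A call has exactly 8 rows; each row is the pose to reach, as a shift and turn from the pose commanded when the call began, along the tool's axes at that moment; what a row does not reach only later rows make up. A row lasts 1/8 s, in which the tool goes at most 62.5 mm and 10.7 degrees, less where a joint would pass 70% of its speed; a pose out of reach is approached as far as the arm can. A call with a gripper value outside its range is refused whole. The fingers move at their own pace and stop on an object; "squeeze" is the grip in N (left out, the last holds). Time passes only in rows, so rows that repeat a pose let the fingers close, or fill a call up. It gives the time, the measured TCP pose, the force and the opening at its end, in the units of the state.
- get_obs(): the state, without advancing time (a new reading comes with each control period).
- grab_frame(name): name is "scene" or "top" or "wrist"; returns the picture (420x560x3 uint8, blue, green, red); there is no depth.
- camera_params(name): a dict with "fov_y" (degrees; the focal length in pixels is half the picture's height over the tangent of half this angle, whatever the lens; pixels are square), "cx", "cy" (the principal point, pixels), "T" (4x4, takes a point from camera to world coordinates). Camera axes: x right, y down, z forward; pixel columns grow to the right and rows downward; lengths in m; the calibration is good to about 2 mm. The wrist camera is an equidistant fisheye: a pixel r from the principal point sees the ray r / f radians off the axis. A picture is of the moment at which its call begins: read the wrist's pose just before it. camera_params takes no time and is no camera call; for the wrist camera it gives the pose at the moment of the call.
- finish_job(): hands the job in, once; it reports no verdict.
The state is a dict: "t": time; "joint_positions": joint angles; "dq": joint speeds; "joint_efforts": joint torques, N m; "ee_pos": TCP position; "orientation": TCP orientation; "wrist_force": force on the tool from outside, world axes, zero at the start; "moment": the same for the moment, N m; "opening": opening from 0.0 (shut) to 1.0 (fully open).
Only numpy, scipy, OpenCV 4.12 (cv2) and the standard library are available. Lean on these libraries where they do the work, as an engineer would, in place of code of your own. Each camera call takes 0.05 s, during which the arm holds its last target. There are 200 camera calls.

## Working session

There is one attempt and no reset: what is moved stays moved. The work goes in short steps, Python scripts to look and compute and a tool call to move; the robot and the scene stay as the last step left them, time stands still between calls to the robot, and variables do not carry over. Pictures are saved under pics/ and viewed, about 8 in all and at most 12, crops included, and the job is handed in when it is done.

Besides the shell and the picture viewer there is one more tool, called after ">>>" as name(argument=value, ...), one argument or row to a line, values as JSON. apply_moves: Moves the arm, as the interface text tells. Its arguments: {"type":"object","properties":{"increments":{"type":"array","items":{"type":"number"}},"squeeze":{"type":"number"}},"required":["increments"]}

```bash
mkdir -p pics
python3 - <<'E'
from workcell import *
import cv2,numpy as np
o=get_obs();print(o)
a=grab_frame("scene");b=grab_frame("top");c=grab_frame("wrist")
for n,i in zip("abc",(a,b,c)): cv2.imwrite(f"pics/{n}.png",i)
for n in("scene","top","wrist"):print(n,camera_params(n))
E
```

```text
{'t': 0.0, 'joint_positions': array([-7.55154006e+01,  1.49351133e+01, -7.98606169e+00,  6.71896184e+01,
        1.78850052e-05,  8.99990330e+01]), 'dq': array([-0.04222646, -0.08706887,  0.04673096, -0.05370841,  0.0142249 ,
        0.04467611]), 'joint_efforts': array([ 9.50864269e-04, -4.05680823e+01,  2.53922045e+01,  1.87834381e-02,
        1.25992256e-04, -1.32474916e-06]), 'ee_pos': array([ 0.13114309, -0.50765518,  0.23046857]), 'orientation': array([-9.01107934e+01,  1.97548276e-05, -1.65514434e+02]), 'wrist_force': array([-0.31564454, -0.85955475, -0.37753781]), 'moment': array([-0.00105854,  0.04357401, -0.019114  ]), 'opening': 0.9964866500429223}
scene {'fov_y': 57.202089407187735, 'cx': 283.23221606657887, 'cy': 216.04892552341326, 'T': array([[-0.38287583,  0.62832134, -0.6772137 ,  1.02118419],
       [ 0.92377743,  0.26550935, -0.27593484,  0.21998308],
       [ 0.00643082, -0.73124351, -0.68208619,  0.58133621],
       [ 0.        ,  0.        ,  0.        ,  1.        ]])}
top {'fov_y': 57.44417250497977, 'cx': 283.8881680837456, 'cy': 209.83215261164352, 'T': array([[-0.01064042, -0.98943939,  0.14455613,  0.49944532],
       [-0.99993374,  0.00989349, -0.00588492,  0.05518485],
       [ 0.00439261, -0.14460917, -0.9894791 ,  0.7873081 ],
       [ 0.        ,  0.        ,  0.        ,  1.        ]])}
wrist {'fov_y': 65.70646984690485, 'cx': 275.1433095087585, 'cy': 215.77719759120416, 'T': array([[ 0.24962226, -0.92766086, -0.27773017,  0.20200816],
       [-0.96834151, -0.23968404, -0.06975868, -0.49026451],
       [-0.00185509,  0.28635097, -0.958123  ,  0.37394188],
       [ 0.        ,  0.        ,  0.        ,  1.        ]])}
```

View pics/a.png

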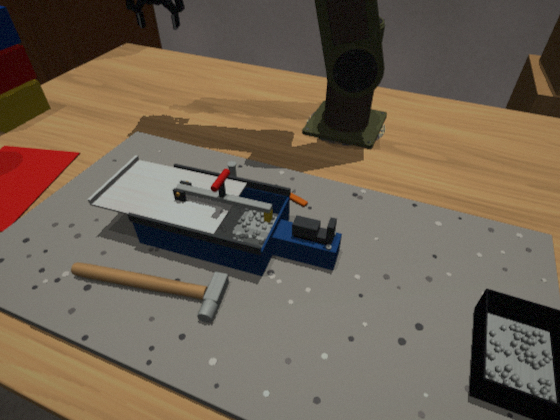

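View pics/b.png

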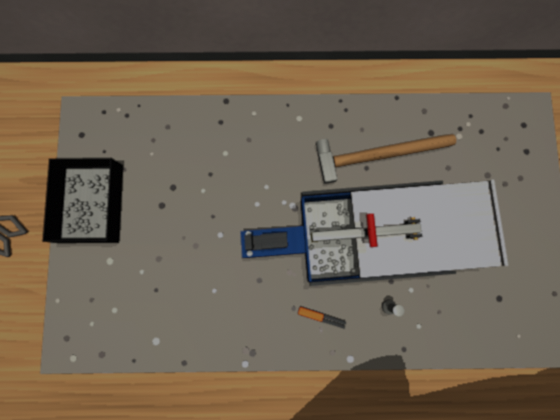

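The box's long axis runs left (world +y) in the top view. The post and keeper are at about px (270,241), the red handle at (371,230) and the snips at (321,317). The setter is at (393,307) and the hammer at (390,155). Next I'll get a coarse pose.

```bash
cat > h.py <<'E'
from workcell import *
import cv2,numpy as np
def ray(P,uv,fish=False):
    f=210/np.tan(np.radians(P["fov_y"]/2)); d=(np.array(uv,float)-[P["cx"],P["cy"]])/f
    if fish:
        r=np.linalg.norm(d); v=np.r_[d/r*np.sin(r),np.cos(r)] if r>0 else np.array([0,0,1.])
    else: v=np.r_[d,1]
    return P["T"][:3,3],P["T"][:3,:3]@v
def onplane(P,uv,z,fish=False):
    o,d=ray(P,uv,fish); return o+d*(z-o[2])/d[2]
def proj(P,X,fish=False):
    f=210/np.tan(np.radians(P["fov_y"]/2)); T=np.linalg.inv(P["T"]); c=T[:3,:3]@X+T[:3,3]
    if fish:
        r=np.hypot(*c[:2]); return c[:2]/r*np.arctan2(r,c[2])*f+[P["cx"],P["cy"]]
    return c[:2]/c[2]*f+[P["cx"],P["cy"]]
def mask(im,col):
    h=cv2.cvtColor(im,cv2.COLOR_BGR2HSV);H,S,V=cv2.split(h)
    if col=="red": m=((H<6)|(H>174))&(S>170)&(V>70)
    if col=="blue": m=(H>105)&(H<125)&(S>150)&(V>30)
    if col=="yellow": m=(H>18)&(H<32)&(S>150)&(V>60)
    return m.astype(np.uint8)
def blobs(m,amin=20):
    cs,_=cv2.findContours(m,cv2.RETR_EXTERNAL,cv2.CHAIN_APPROX_NONE)
    return sorted([c for c in cs if cv2.contourArea(c)>amin],key=cv2.contourArea,reverse=True)
E
python3 - <<'E'
from h import *
im=cv2.imread("pics/b.png");P=camera_params("top")
for col in("red","blue"):
    for c in blobs(mask(im,col))[:5]:
        r=cv2.minAreaRect(c);print(col,cv2.contourArea(c),r)
        if col=="red":
            m=cv2.moments(c);print(onplane(P,(m["m10"]/m["m00"],m["m01"]/m["m00"]),.160))
big=cv2.resize(im[170:300,225:525],None,fx=2.65,fy=2.65,interpolation=cv2.INTER_CUBIC)
cv2.imwrite("pics/b2.png",big)
E
```

```text
red 176.5 ((371.1585388183594, 229.92681884765625), (32.13557434082031, 6.736323833465576), 83.6598129272461)
[ 0.55666478 -0.09175604  0.16      ]
blue 913.0 ((302.72412109375, 238.68966674804688), (85.70294189453125, 103.97293853759766), 85.2363510131836)
blue 39.0 ((243.3448486328125, 243.637939453125), (25.079736709594727, 3.40486478805542), 85.2363510131836)
```

View pics/b2.png

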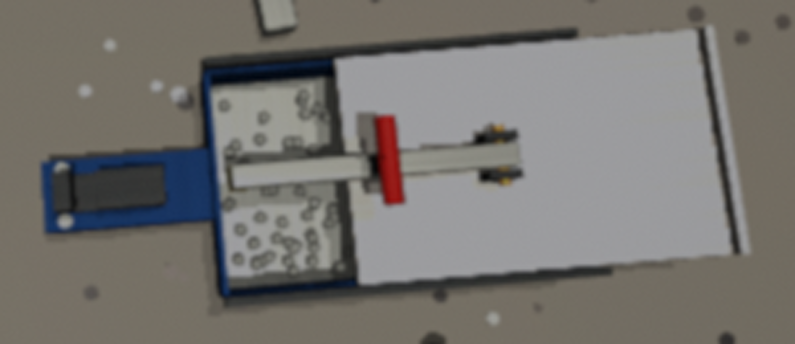

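>>> apply_moves(
  increments=[85,-1.35,0,-1.05,-1.75,85,-2.7,0,-2.1,-3.5,85,-4.05,0,-3.15,-5.25,85,-5.4,0,-4.2,-7,85,-6.75,0,-5.25,-8.75,85,-8.1,0,-6.3,-10.5,85,-9.45,0,-7.35,-12.25,85,-10.8,0,-8.4,-14],
)

```text
t: 1.15
ee_pos: [0.3408, -0.2362, 0.2312]
orientation: [-90.0, 0.0, -81.2]
wrist_force: [0.1, -0.1, -0.6]
opening: 0.996
```

```bash
cat > go.py <<'E'
import sys
from h import *
from scipy.spatial.transform import Rotation as R
def plan(x,y,z,yaw):
    o=get_obs(); M=R.from_euler("xyz",o["orientation"],degrees=True).as_matrix()
    d=M.T@(np.array([x,y,z])-o["ee_pos"])/.025
    t=-((yaw-o["orientation"][2]+180)%360-180)/6
    print("pos",o["ee_pos"].round(4),o["orientation"].round(2),"F",o["wrist_force"].round(2),"t",round(o["t"],2),"open",round(o["opening"],3),"j1,6",o["joint_positions"][[0,5]].round(1))
    print("need",d.round(3),"turn",round(t,3))
if __name__=="__main__": plan(*map(float,sys.argv[1:5]))
E
python3 go.py .55 .03 .23 4.8
python3 - <<'E'
from h import *
P=camera_params("top")
f=lambda u,v,z:onplane(P,(225+u/2.65-.3,170+v/2.65-.3),z)[:2]
a=f(205,62,.084);b=f(225,297,.084);c=f(42,165,.07);d=f(47,232,.07)
m=(a+b)/2;n=(c+d)/2
print(a,b,c,d,m,n,np.linalg.norm(a-b),np.linalg.norm(m-n),np.degrees(np.arctan2(*( (n-m)*[-1,1]))),np.degrees(np.arctan2((a-b)[1],(a-b)[0])))
E
```

```text
pos [ 0.3408 -0.2362  0.2312] [-9.000e+01  1.000e-02 -8.117e+01] F [ 0.12 -0.08 -0.56] t 1.15 open 0.996 j1,6 [-34.7  46.4]
need [-9.236  0.047  9.904] turn -14.329
[0.63343196 0.01674196] [0.47044468 0.00596126] [0.56311749 0.1326189 ] [0.51601885 0.12884817] [0.55193832 0.01135161] [0.53956817 0.13073354] 0.16334343387767086 0.12002110308702976 5.915781064479448 3.784284580962414
```

>>> apply_moves(
  increments=[85,-1.15,0,1.24,-1.75,85,-2.3,0,2.48,-3.5,85,-3.45,0,3.72,-5.25,85,-4.6,0,4.96,-7,85,-5.75,0,6.2,-8.75,85,-6.9,0,7.44,-10.5,85,-8.05,0,8.68,-12.25,85,-9.2,0,9.92,-14],
)

```text
t: 2.15
ee_pos: [0.5521, 0.0278, 0.231]
orientation: [-90.0, 0.0, 2.8]
wrist_force: [0.7, 0.9, 0.7]
opening: 0.996
```

Run:
```python
from h import *
import pickle
P=camera_params("wrist");im=grab_frame("wrist")
pickle.dump(P,open("P1.pkl","wb"));cv2.imwrite("pics/w1.png",im);o=get_obs();print(o["ee_pos"],o["orientation"])
for c in blobs(mask(im,"red"))[:3]:
    m=cv2.moments(c);print(cv2.minAreaRect(c),onplane(P,(m["m10"]/m["m00"],m["m01"]/m["m00"]),.160,True))
```

```text
[0.55581581 0.03173758 0.23063539] [-89.79907033  -0.19130768   3.26387723]
((117.08000946044922, 222.9400177001953), (70.39141845703125, 16.278573989868164), 79.69515228271484) [ 0.55428931 -0.09213963  0.16      ]
```

View pics/w1.png

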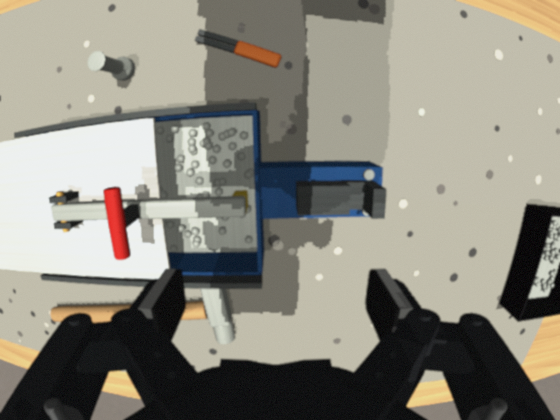

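Here the handle is at (117,223), the dark keeper spans about (297–385, 180–217) and the box end edge is at (260,195). I'll enlarge the keeper with the contrast stretched.

Run:
```python
import cv2,numpy as np
im=cv2.imread("pics/w1.png")[155:230,250:400]
g=np.clip(255*(im/255.)**.45,0,255).astype(np.uint8)
cv2.imwrite("pics/w1c.png",cv2.resize(g,None,fx=5.3,fy=5.3,interpolation=cv2.INTER_CUBIC))
```

```text
(no output)
```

View pics/w1c.png

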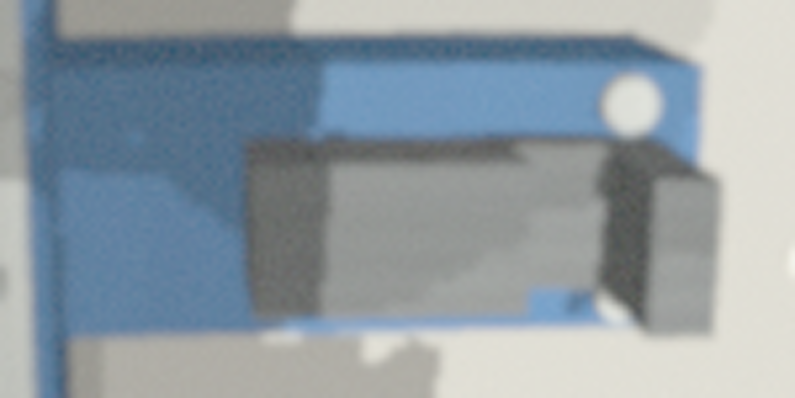

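```bash
python3 - <<'E'
from h import *
import pickle
P=pickle.load(open("P1.pkl","rb"));print(P["T"][:3,3])
e=np.array([.5519,.0114]);a=np.radians(4.8);Y=np.array([-np.sin(a),np.cos(a)]);X=np.array([np.cos(a),np.sin(a)])
def s(n,u,v,z):
    p=onplane(P,(250+u/5.3-.4,155+v/5.3-.4),z,True)[:2];print(n,p.round(4),"box xy",((p-e)@X*1e3).round(1),(130+(p-e)@Y*1e3).round(1))
s("250",250,230,.102);s("250lo",250,230,.07);s("325",325,230,.102);s("notch front",525,250,.102);s("notch front nearside",518,150,.102);
s("notch floor/stop base",603,240,.0855);s("stop front top",650,260,.116);s("stop rear top",717,260,.116)
s("post end top up",698,65,.07);s("post side mid lo",72,330,.07);s("post side mid up",55,62,.07);s("box end rim",30,200,.084);s("box end rim in front",45,200,.084)
s("keeper side near",400,140,.102);s("keeper side far",400,318,.102)
E
python3 go.py .555 -.092 .23 4.8
```

```text
[0.47970741 0.02377228 0.37429339]
250 [0.5438 0.0456] box xy -5.3 164.8
250lo [0.5513 0.0482] box xy 2.5 166.7
325 [0.5431 0.0579] box xy -4.9 177.0
notch front [0.5447 0.0916] box xy -0.5 210.5
notch front nearside [0.5279 0.0887] box xy -17.4 209.0
notch floor/stop base [0.546  0.1098] box xy 2.3 228.6
stop front top [0.5418 0.109 ] box xy -1.9 228.1
stop rear top [0.5411 0.1205] box xy -1.6 239.6
post end top up [0.5154 0.1292] box xy -26.5 250.4
post side mid lo [0.5718 0.0166] box xy 20.3 133.5
post side mid up [0.5223 0.0116] box xy -29.5 132.7
box end rim [0.5445 0.0088] box xy -7.6 128.0
box end rim in front [0.5444 0.0114] box xy -7.5 130.6
keeper side near [0.5275 0.069 ] box xy -19.5 189.4
keeper side far [0.5574 0.0716] box xy 10.5 189.5
pos [0.5558 0.0317 0.2306] [-89.8   -0.19   3.26] F [4.78 2.46 0.37] t 2.2 open 0.996 j1,6 [ 3.2 -0.1]
need [-0.314  0.007 -4.94 ] turn -0.256
```

Measured along box y, the block front is at 165, the notch front at 210.5, the stop front at 228 and the stop rear at 239.6. Those lengths match the spec, so the keeper is offset about +14 mm. The tooth needs about 103 mm of travel. Next I'll hover over the handle.

>>> apply_moves(
  increments=[85,-0.1,0,-1.2,-0.35,85,-0.2,0,-2.5,-0.35,85,-0.25,0,-3.8,-0.35,85,-0.25,0,-4.9,-0.35,85,-0.25,0,-4.9,-0.35,60,-0.25,0,-4.9,-0.35,45,-0.25,0,-4.9,-0.35,45,-0.25,0,-4.9,-0.35],
)

```text
t: 3.2
ee_pos: [0.5506, -0.0952, 0.2313]
orientation: [-90.0, 0.0, 4.6]
wrist_force: [-0.4, -0.2, -0.9]
opening: 0.529
```

```bash
python3 - <<'E'
from h import *
P=camera_params("wrist");o=get_obs();im=grab_frame("wrist");cv2.imwrite("pics/w2.png",im)
print(o)
for c in blobs(mask(im,"red"))[:3]:
    r=cv2.minAreaRect(c);b=cv2.boxPoints(r);print(r)
    m=cv2.moments(c);print(onplane(P,(m["m10"]/m["m00"],m["m01"]/m["m00"]),.160,True))
    b=b[np.argsort(b[:,1])];p,q=[onplane(P,x,.157,True) for x in (b[:2].mean(0),b[2:].mean(0))];print(p,q,np.degrees(np.arctan2((q-p)[1],(q-p)[0])))
E
python3 go.py .555 -.092 .23 4.6
```

```text
{'t': 3.2, 'joint_positions': array([-9.81839838e+00,  1.82308208e+01, -3.16297358e+00,  6.86127529e+01,
        6.87483445e-03, -1.44675319e+01]), 'dq': array([-0.14626882,  0.08758386,  0.05017087,  0.06782371, -0.06122699,
        0.01341002]), 'joint_efforts': array([-8.67424160e-02, -4.39567244e+01,  2.55525935e+01,  3.23391592e-03,
       -3.16602207e-03,  1.65932390e-03]), 'ee_pos': array([ 0.55059669, -0.09524763,  0.23129301]), 'orientation': array([-8.99917074e+01,  4.62214209e-03,  4.64913347e+00]), 'wrist_force': array([-0.4242238 , -0.1954288 , -0.88924633]), 'moment': array([-0.0040517 , -0.00595914, -0.03110789]), 'opening': 0.5291134095948722}
((278.5, 233.5), (75.0, 17.0), 90.0)
[ 0.55417403 -0.09356834  0.16      ]
[ 0.52864659 -0.0951519   0.157     ] [ 0.58544108 -0.09037198  0.157     ] 4.810762990618947
((2.0, 259.5), (4.0, 19.0), 0.0)
[ 0.61061952 -0.35988668  0.16      ]
[ 0.59895221 -0.35834126  0.157     ] [ 0.62068998 -0.36549575  0.157     ] -18.217768950516696
pos [ 0.5506 -0.0953  0.2313] [-89.99  -0.     4.64] F [0.44 0.32 0.68] t 3.25 open 0.527 j1,6 [ -9.8 -14.5]
need [0.186 0.054 0.119] turn 0.007
```

View pics/w2.png

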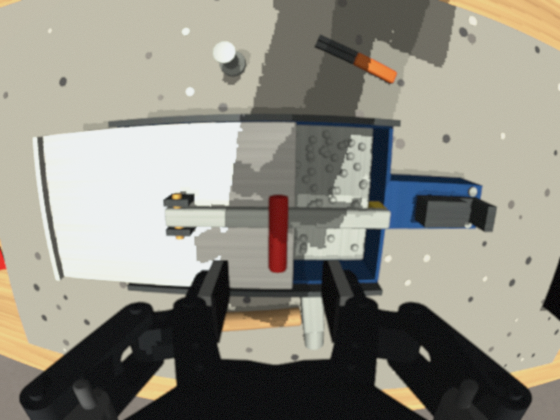

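The handle is centred between the fingers at (278,233) and its yaw agrees at 4.8°. Next I'll lower and pinch.

>>> apply_moves(
  increments=[45,0.22,1,0.07,0,45,0.22,2,0.07,0,45,0.22,3,0.07,0,45,0.22,3.53,0.07,0,45,0.22,3.53,0.07,0,8,0.22,3.53,0.07,0,8,0.22,3.53,0.07,0,8,0.22,3.53,0.07,0],
  squeeze=20,
)

```text
t: 4.25
ee_pos: [0.5569, -0.0939, 0.1443]
orientation: [-90.0, -0.1, 4.6]
wrist_force: [0.2, 0.4, 3.6]
opening: 0.152
```

>>> apply_moves(
  increments=[8,0,0,0,0,8,0,0,0,0,8,0,0,0,0,8,0,0,0,0,8,0,0,0,0,8,0,0,0,0,8,0,0,0,0,8,0,0,0,0],
)

```text
t: 5.25
ee_pos: [0.5569, -0.0939, 0.1442]
orientation: [-90.0, -0.1, 4.6]
wrist_force: [-0.1, 0.7, 5.4]
opening: 0.155
```

>>> apply_moves(
  increments=[8,0,-0.1,0,0,8,0,-0.2,0,0,8,0,-0.3,0,0,8,0,-0.4,0,0,8,0,-0.48,0,0,8,0,-0.48,0,0,8,0,-0.48,0,0,8,0,-0.48,0,0],
)

```text
t: 6.25
ee_pos: [0.5567, -0.0939, 0.1544]
orientation: [-90.0, -0.0, 4.6]
wrist_force: [4.7, -0.6, -7.1]
opening: 0.154
```

```bash
python3 - <<'E'
from h import *
P=camera_params("scene");im=grab_frame("scene");cv2.imwrite("pics/s2.png",im[130:280,70:370])
pw=camera_params("wrist");w=grab_frame("wrist");cv2.imwrite("pics/w3.png",w)
cv2.imwrite("pics/s2.png",cv2.resize(im[140:270,80:360],None,fx=2.6,fy=2.6,interpolation=cv2.INTER_CUBIC))
for c in blobs(mask(w,"red"))[:1]:
    m=cv2.moments(c);print(cv2.minAreaRect(c),onplane(pw,(m["m10"]/m["m00"],m["m01"]/m["m00"]),.170,True))
E
python3 go.py .5569 -.0939 .155 4.6
```

```text
((276.0, 283.0), (114.0, 30.0), 90.0) [ 0.5524429  -0.09470006  0.17      ]
pos [ 0.5567 -0.0939  0.1545] [-8.999e+01 -4.000e-02  4.580e+00] F [ 5.51 -0.67 -6.85] t 6.35 open 0.155 j1,6 [ -9.6 -14.2]
need [ 0.008 -0.022 -0.001] turn -0.004
```

View pics/s2.png

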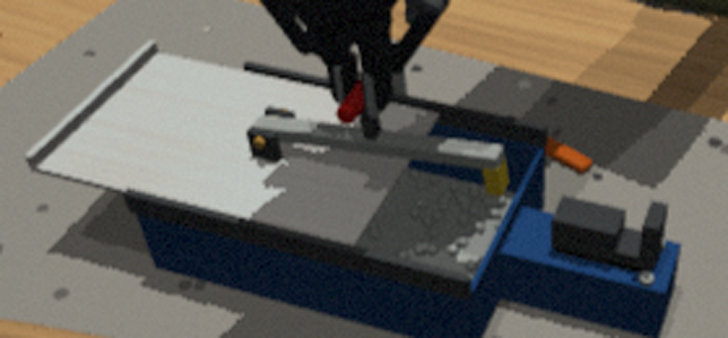

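The bar is lifted with its tooth at (495,178), higher than the keeper's block at (590,225). I'll raise it a little more, then draw the lid along.

>>> apply_moves(
  increments=[8,0.02,-0.08,0.2,0,8,0.02,-0.08,0.6,0,8,0.02,-0.08,1.1,0,8,0.02,-0.08,1.6,0,8,0.02,-0.08,2.1,0,8,0.02,-0.08,2.6,0,8,0.02,-0.08,3.1,0,8,0.02,-0.08,3.4,0],
)

```text
t: 7.35
ee_pos: [0.5506, -0.0085, 0.1567]
orientation: [-90.0, -0.1, 4.6]
wrist_force: [7.2, -1.1, -8.6]
opening: 0.152
```

```bash
python3 - <<'E'
from h import *
im=grab_frame("scene")
cv2.imwrite("pics/s3.png",cv2.resize(im[140:270,140:420],None,fx=2.6,fy=2.6,interpolation=cv2.INTER_CUBIC))
E
python3 go.py .5569 -.0939 .155 4.6
```

```text
pos [ 0.5505 -0.0075  0.1568] [-89.94  -0.09   4.64] F [ 6.33  0.28 -5.97] t 7.4 open 0.152 j1,6 [-0.8 -5.5]
need [-0.025  0.067 -3.464] turn 0.007
```

View pics/s3.png

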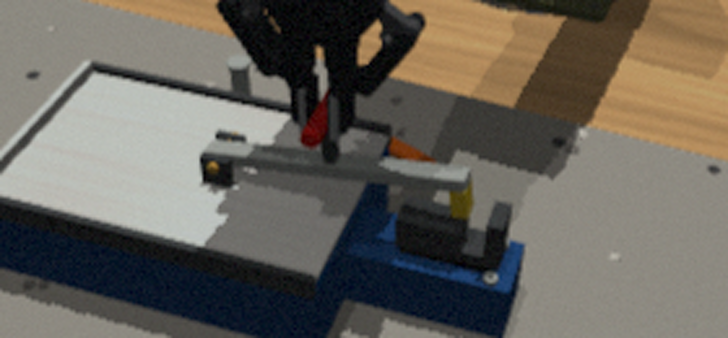

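The tooth is over the block, just short of the notch, at (460,210). I'll lower it gently onto the block.

>>> apply_moves(
  increments=[8,0,0.03,0.02,0,8,0,0.06,0.04,0,8,0,0.09,0.06,0,8,0,0.12,0.08,0,8,0,0.15,0.1,0,8,0,0.17,0.11,0,8,0,0.17,0.11,0,8,0,0.17,0.11,0],
)

```text
t: 8.4
ee_pos: [0.5504, -0.0059, 0.1533]
orientation: [-90.0, -0.1, 4.6]
wrist_force: [5.7, 1.6, -3.0]
opening: 0.154
```

>>> apply_moves(
  increments=[8,0,0.02,0.01,0,8,0,0.04,0.02,0,8,0,0.06,0.03,0,8,0,0.06,0.03,0,8,0,0.06,0.03,0,8,0,0.06,0.03,0,8,0,0.06,0.03,0,8,0,0.06,0.03,0],
)

```text
t: 9.4
ee_pos: [0.5504, -0.0055, 0.1523]
orientation: [-90.0, -0.1, 4.6]
wrist_force: [5.0, 0.8, 6.3]
opening: 0.154
```

Tooth contact felt: Fz went from −3 to +6 at a height matching 0.09 rad. I'll loosen the jaws to 22 mm so the bar rests by its own weight.

>>> apply_moves(
  increments=[22,0,-0.02,0,0,22,0,-0.02,0,0,22,0,-0.02,0,0,22,0,-0.02,0,0,22,0,-0.02,0,0,22,0,-0.02,0,0,22,0,-0.02,0,0,22,0,-0.02,0,0],
)

```text
t: 10.4
ee_pos: [0.5494, -0.0056, 0.1518]
orientation: [-90.0, -0.0, 4.6]
wrist_force: [0.5, -1.1, 0.5]
opening: 0.254
```

```bash
cat > look.py <<'E'
from h import *
pw=camera_params("wrist");w=grab_frame("wrist");im=grab_frame("scene")
c=blobs(mask(im,"yellow"),5);m=mask(im,"yellow")[150:260,240:420];ys,xs=np.nonzero(m)
print("scene yellow",len(xs),(xs.mean()+240,ys.mean()+150) if len(xs) else None)
for c in blobs(mask(im,"red")[150:260,140:420],5)[:2]: print("scene red",np.add(cv2.minAreaRect(c)[0],[140,150]))
for c in blobs(mask(w,"red"))[:1]: print("wrist red",cv2.minAreaRect(c))
import sys
if len(sys.argv)>1: cv2.imwrite(sys.argv[1],cv2.resize(im[140:270,140:420],None,fx=2.6,fy=2.6,interpolation=cv2.INTER_CUBIC))
E
python3 look.py; python3 go.py .55 0 .15 4.6
```

```text
scene yellow 64 (np.float64(316.5625), np.float64(221.953125))
scene red [264.90001678 186.20000458]
wrist red ((276.0, 285.0), (114.0, 30.0), 90.0)
pos [ 0.5494 -0.0056  0.1518] [-90.    -0.     4.58] F [0.81 0.11 0.2 ] t 10.5 open 0.256 j1,6 [-0.6 -5.2]
need [0.041 0.073 0.221] turn -0.003
```

>>> apply_moves(
  increments=[22,0,0,0.05,0,22,0,0,0.1,0,22,0,0,0.15,0,22,0,0,0.2,0,22,0,0,0.25,0,22,0,0,0.3,0,22,0,0,0.35,0,22,0,0,0.35,0],
)

```text
t: 11.5
ee_pos: [0.5487, 0.0032, 0.1518]
orientation: [-90.0, -0.0, 4.6]
wrist_force: [0.2, -3.5, -0.3]
opening: 0.257
```

```bash
python3 look.py; python3 go.py .55 0 .15 4.6
```

```text
scene yellow 63 (np.float64(319.1428571428571), np.float64(222.47619047619048))
scene red [268.13076782 186.14614868]
wrist red ((266.0, 285.0), (114.0, 30.0), 90.0)
pos [0.5487 0.0032 0.1518] [-9.00e+01 -1.00e-02  4.59e+00] F [ 0.8  -4.07  0.06] t 11.6 open 0.258 j1,6 [ 0.3 -4.3]
need [ 0.04   0.073 -0.131] turn -0.002
```

>>> apply_moves(
  increments=[22,0,0,0.02,0,22,0,0,0.04,0,22,0,0,0.06,0,22,0,0,0.08,0,22,0,0,0.1,0,22,0,0,0.1,0,22,0,0,0.1,0,22,0,0,0.1,0],
)

```text
t: 12.6
ee_pos: [0.5485, 0.0057, 0.1518]
orientation: [-90.0, -0.0, 4.6]
wrist_force: [1.0, -3.1, -0.1]
opening: 0.26
```

```bash
python3 look.py; python3 go.py .55 0 .15 4.6
```

```text
scene yellow 66 (np.float64(320.5), np.float64(222.77272727272725))
scene red [269.76112366 186.18789291]
wrist red ((266.0, 285.0), (114.0, 30.0), 90.0)
pos [0.5485 0.0057 0.1518] [-8.999e+01 -1.000e-02  4.590e+00] F [ 0.71 -2.47 -0.41] t 12.7 open 0.256 j1,6 [ 0.6 -4. ]
need [ 0.04   0.073 -0.233] turn -0.002
```

>>> apply_moves(
  increments=[22,0,0,0.01,0,22,0,0,0.02,0,22,0,0,0.03,0,22,0,0,0.04,0,22,0,0,0.05,0,22,0,0,0.06,0,22,0,0,0.06,0,22,0,0,0.06,0],
)

```text
t: 13.7
ee_pos: [0.5481, 0.0076, 0.1518]
orientation: [-89.9, 0.0, 4.6]
wrist_force: [0.0, 0.0, 0.7]
opening: 0.256
```

```bash
python3 look.py; python3 go.py .55 0 .15 4.6
```

```text
scene yellow 57 (np.float64(321.0877192982456), np.float64(229.75438596491227))
scene red [273.00001526 191.99999619]
wrist red ((279.0, 279.5), (111.0, 28.0), 90.0)
pos [0.5482 0.0074 0.1518] [-8.997e+01  1.000e-02  4.600e+00] F [0.3  0.26 0.1 ] t 13.8 open 0.256 j1,6 [ 0.8 -3.8]
need [ 0.047  0.071 -0.303] turn -0.0
```

The tooth dropped: drag force fell to zero, the handle and tooth went down about 6–7 px, and the handle sprang forward clear of the rear finger. I'll open, withdraw upward and verify.

>>> apply_moves(
  increments=[45,0,0,0,0,45,0,0,0,0,45,0,0,0,0,45,0,-0.5,0,0,45,0,-1.2,0,0,45,0,-2.2,0,0,45,0,-3.2,0,0,45,0,-3.6,0,0],
)

```text
t: 14.8
ee_pos: [0.5494, 0.0071, 0.2442]
orientation: [-90.0, -0.2, 4.6]
wrist_force: [0.5, -0.2, 0.3]
opening: 0.523
```

```bash
python3 look.py pics/s4.png; python3 go.py .55 0 .15 4.6
python3 - <<'E'
from h import *
P=camera_params("wrist");w=grab_frame("wrist");T=camera_params("top");t=grab_frame("top");S=camera_params("scene");s=grab_frame("scene")
cen=lambda im:[(m["m10"]/m["m00"],m["m01"]/m["m00"]) for m in [cv2.moments(max(blobs(im,5),key=cv2.contourArea))]][0]
mw=mask(w,"red"); mw[:, :60]=0; a=cen(mw); ms=mask(s,"red");ms[:150]=0;ms[:, :140]=0;b=cen(ms)
o1,d1=ray(P,a,True);o2,d2=ray(S,b);k=np.linalg.lstsq(np.c_[d1,-d2],o2-o1,rcond=None)[0]
print("handle tri",o1+d1*k[0],o2+d2*k[1])
cv2.imwrite("pics/w4.png",cv2.resize(np.clip(255*(w[150:320,130:480]/255.)**.6,0,255).astype(np.uint8),None,fx=2.2,fy=2.2))
E
```

```text
scene yellow 57 (np.float64(321.3333333333333), np.float64(229.73684210526318))
scene red [273.8999939  190.19999695]
wrist red ((278.0, 219.0), (16.0, 72.0), 0.0)
pos [0.5493 0.0071 0.2433] [-90.01  -0.17   4.58] F [-0.53  0.23  0.32] t 14.9 open 0.528 j1,6 [ 0.7 -3.8]
need [-0.005  3.731 -0.286] turn -0.003
handle tri [0.54781447 0.00847183 0.15752868] [0.54775479 0.00863208 0.15751543]
```

View pics/s4.png

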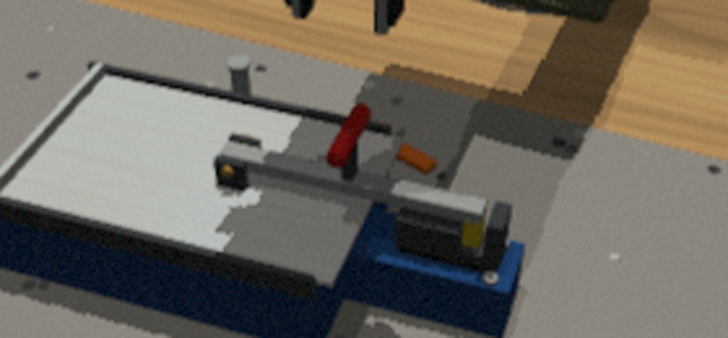

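The tooth sits in the notch at (470,233), the bar is level (triangulated handle z 0.1575 against 0.157 for level), and the robot is clear.

```bash
python3 -c "
from workcell import *
print(finish_job())"
```

```text
the job is handed in; nothing more can be done
None
```

The lid is shut and latched, with the tooth down in the keeper's notch. I handed the job in at about 15 s, with the gripper open and about 8 cm above the handle.

- **What I did:** I pinched the red handle, lifted the bar about 0.15 rad and drew the lid roughly 87 mm until the tooth was over the block. I then lowered it until I felt it touch. With the jaws loosened so the bar rested by its own weight, I nudged the lid on in small steps until the tooth dropped. The camera had put the keeper about 14 mm beyond its mid-slot mark, and the tooth dropped about where that predicted.
- **Forces:** Drag while feeling for the notch was about 4 N at most. When the tooth touched the block, the net downward push was about 6 N at the wrist.
- **Last checks:** The triangulated handle height was 157.5 mm, against 157 mm for a level bar. The scene picture shows the tooth in the notch, and the wrist force was near zero.
- **Bystanders:** The setter and snips look unmoved. The hammer was outside the last scene crop, so I did not re-check it, but the arm never went near it.
- **Minor disagreements:** The pinched handle carried a sideways load of 5–7 N, which vanished on release. Estimates of the handle's position differed by about 2 mm between cameras.

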